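# Close the culture dish and hold the loupe in focus over it

### The arm

A 6-joint arm with a two-finger parallel gripper is mounted at the origin on the work surface. World frame = base frame: x ahead of the robot, y to its left, z up, the work surface at z = 0. Lengths are in mm, angles in rad, forces in N, time in s.
With the tool pointing down it reaches from about 275 to 825 mm from the base axis. Payload 5.2 kg.
Tool frame: the origin (TCP) lies midway between the tips of the shut fingers; the grasp point (between the pads) lies 19 mm behind it; z points along the fingers, y is the direction in which the jaws open and shut (so a half turn about z gives the same grasp; the last joint's range is limited). The gripper opens to 93 mm and grips with 3 to 60 N. Pads are 15 mm wide; open, the fingers measure 128 mm over their backs; the gripper's body (75 mm by 188 mm) begins 65 mm behind the grasp point.
Start: joints at [-1.409, 0.259, 1.535, -0, 1.348, -0.203], TCP at [196.24, -513.804, 218.653] pointing down, gripper open.
Joint ranges: [-3.14, 3.14], [-0.91, 2.08], [0.19, 2.58], [-1.22, 4.36], [0.22, 2.71], [-3.12, 3.12]. Speed limits (rad/s): [2.57, 2.57, 3.14, 3.14, 3.14, 3.14].

### API

Orientations are given as a 3x3 rotation matrix whose columns are the frame's x, y, z axes.
In Python, from workcell import status, imaging, ticket gives the robot as it stands.
- The arm moves only by the tool step_arm, never from a script. Its argument "moves" is a list of rows, each an object with "xyz": the shift along the tool's x, y, z in mm, a list of three; "rot": the turn, a rotation vector about the tool's x, y, z in rad, a list of three. A call has 1 to 10 rows; each row shifts and turns the commanded pose from where the row before left it, along the tool's axes as they then stand; what a row does not reach is not made up. A row lasts 1/8 s, in which the tool goes at most 62.5 mm and 10.7 degrees, less where a joint would pass 70% of its speed; a pose out of reach is approached as far as the arm can. A call with a gripper value outside its range is refused whole. "hand" is the finger opening in mm, from 0 to 93, set as the call begins (left out, the last holds). The fingers move at their own pace and stop on an object; "squeeze" is the grip in N (left out, the last holds). Time passes only in rows, so rows that do not move let the fingers close. It gives the time, the measured TCP pose, the force and the opening at its end, in the units of the state.
- status.state(): the state, without advancing time (a new reading comes with each control period).
- imaging.snapshot(name): name is "scene" or "top"; returns a dict with "image" (420x560x3 uint8, blue, green, red), "intrinsics" (3x3 intrinsics, pixels), "k1" (the pictures are not rectified: a ray, as slopes to the right and down, at radius r is drawn at 1 + k1 r^2 times it, then the intrinsics apply), "R" (3x3) and "t" (3): a world point X has camera coordinates R X + t. Camera axes: x right, y down, z forward; pixel columns grow to the right and rows downward; lengths in mm; the calibration is good to about 2 mm. A picture is of the moment at which its call begins. There is no depth.
- ticket.job_done(): hands the job in, once; it reports no verdict.
Trained networks look in the newest picture that a camera, given by its name, has taken for a name from the list of things; names that differ only in an ending like _2 or _b are one class to them, and where a whole thing is asked for, a point or a joint stands for the part that bears it (a point fixed in the world has none). Each returns a list of dicts, best first, with "conf" (0 to 1); they miss things now and then, are a little off and sometimes report something else, mostly with a low value. They report only what shows in the picture. A call takes as long as a camera call.
- imaging.search_frame(name, camera): "extent" ([left, top, right, bottom] as shares, 0 to 1, of the picture: columns of its width, rows of its height, round what is visible of it).
- imaging.cut_out(name, camera): "region" (420x560 bool, what is visible of it) and "extent" ([left, top, right, bottom] as shares, 0 to 1, of the picture: columns of its width, rows of its height, round what is visible of it).
- imaging.mark_of(name, camera): "point" ([row, column] as shares, 0 to 1, of the picture: columns of its width, rows of its height: a listed point, or the origin of a listed thing).
The state is a dict: "time_s": time; "joint_pos": joint angles; "joint_velocities": joint speeds; "joint_torque": joint torques, N m; "tool_pos": TCP position; "tcp_rot": TCP orientation; "contact_force": force on the tool from outside, world axes, zero at the start; "ft_torque": the same for the moment, N m; "grip_width": finger opening in mm.
Only numpy, scipy, OpenCV 4.12 (cv2) and the standard library are available. Lean on these libraries where they do the work, as an engineer would, in place of code of your own. Each camera call takes 0.05 s, during which the arm holds its last target.

### The job

First press the culture dish's raised lid down until it is fully shut and level, while the loupe still lies on the bench; then pick up the loupe by its upright grip and hold it level over the middle of the dish, with its lens at the height of the white line on the red collar, touching neither the dish nor the post. Finish while still holding the loupe there, steady in the gripper: do not put it down. Leave the red collar as it is set and leave the tube rack, the jar and the pipette where they stand.

Things in the scene. Friction and masses are not known exactly. Their poses are not given: they have to be found in the camera images.
- stand: Fixed inspection stand: grey plate 165 x 100 x 8 mm (x -64 to +100 mm), white dish (outer radius 36 mm, rim 38 mm above the bench) centred on the origin, hinge block at x +40 mm, upright steel post (radius 5 mm, top at 168 mm) at x +75 mm. Origin: bench level, under the dish's centre; z up; x points from dish to post, within 0.5 rad of straight away from the robot.
- dish_center (a point): Centre of the dish's mouth, 38 mm above the bench. With the lid shut the lid's top lies 43 mm above the bench.
- lid (a joint): Angle of the clear, blue-rimmed lid (rad): 0 shut and level; positive: the side away from the post is raised (starts 0.25 to 0.6). Disc of radius 38 mm, 5 mm thick; hinge line parallel to the stand's y at stand x +40 mm, 38 mm above the bench. Stiff hinge: stays where left; about 4 N down near the tab moves it; hard stop at 0, where it stays.
- lid_tab (a point): Middle of the top of the lid's blue tab (14 x 22 mm, 5 mm thick), 83 mm from the hinge line, on the side away from the post; 43 mm above the bench when shut, up to 90 mm at the start. A straight push down on the lid 50 to 65 mm (level) from the hinge line shuts it.
- mark (a point): Middle of the red collar on the post (radius 12 mm, 12 mm high), at its white line: the marked focal height, set between 100 and 145 mm above the bench. The collar holds by friction (about 3 N) and must not be shifted.
- loupe: Loupe, about 90 g, lying loose on the bench, lens level. Origin: bench level, under the middle of its upright black grip (24 mm along its x, 16 mm along y, 64 mm high, yellow band near the top). A thin steel arm runs from the grip's foot along +x to the lens ring, its top 10 mm above the bench. Pinch the grip across its 16 mm. At the start +x is within 0.5 rad of straight away from the robot.
- lens (a point): Centre of the loupe's lens, 90 mm from the loupe's origin along its +x and 6 mm above its underside; the lens ring has radius 30 mm and is 12 mm high. z is the lens axis.
- rack: Bystander: white test-tube rack 70 x 100 mm, 72 mm high with its capped tubes; origin under its centre. It stands on the side of the dish (left or right) where the loupe is not.
- jar: Bystander: amber jar with white cap, radius 24 mm, 75 mm high, beyond the dish; origin under its centre.
- pipette: Bystander: blue and white hand pipette lying on the bench beyond the dish, 247 mm long, 24 mm wide, 20 mm high, running from 117 mm behind to 130 mm ahead of its origin along its x; origin at bench level.

How it is judged:
By the outcome, as a careful person would: the job done as asked, in the order asked, and still so for the second after the job is handed in, while the arm keeps its last pose, push and grip.
It also fails if it takes over 54 s, if anything falls off the work surface, if the arm or the gripper's body presses on something with over 40 N, if the wrist force passes 120 N, or if a joint passes its speed limit or range.

## Working session

There is one attempt and no reset: what is moved stays moved. The work goes in short steps, Python scripts to look and compute and a tool call to move; the robot and the scene stay as the last step left them, time stands still between calls to the robot, and variables do not carry over. Pictures are saved under pics/ and viewed, and the job is handed in when it is done.

Besides the shell and the picture viewer there is one more tool, called after ">>>" in YAML: its name, and indented under it one key for each argument. step_arm: Moves the arm, as the interface text tells. Its arguments: {"type":"object","properties":{"moves":{"type":"array","items":{"type":"object","properties":{"xyz":{"type":"array","items":{"type":"number"}},"rot":{"type":"array","items":{"type":"number"}}}}},"hand":{"type":"number"},"squeeze":{"type":"number"}},"required":["moves"]}

```bash
mkdir -p pics; ls; cat > h.py <<'E'
import numpy as np, cv2
from workcell import status, imaging, ticket
def snap(n,f):
    s=imaging.snapshot(n); cv2.imwrite('pics/'+f,s['image']); 
    np.savez('pics/'+n+'.npz',**{k:np.array(v) for k,v in s.items()}); return s
def proj(s,X):
    X=np.atleast_2d(X).astype(float); c=X@np.array(s['R']).T+np.array(s['t']); q=c[:,:2]/c[:,2:]
    r2=(q**2).sum(1,keepdims=True); q=q*(1+s['k1']*r2); K=np.array(s['intrinsics'])
    return np.c_[q[:,0]*K[0,0]+K[0,2],q[:,1]*K[1,1]+K[1,2]]
def ray(s,px):
    K=np.array(s['intrinsics']); d=np.array([(px[0]-K[0,2])/K[0,0],(px[1]-K[1,2])/K[1,1]]); q=d.copy()
    for _ in range(30): q=d/(1+s['k1']*(q@q))
    R=np.array(s['R']); o=-R.T@np.array(s['t']); v=R.T@np.array([q[0],q[1],1]); return o,v/np.linalg.norm(v)
def atz(s,px,z):
    o,v=ray(s,px); return o+v*(z-o[2])/v[2]
def tri(rs):
    A=0;b=0
    for o,v in rs:
        P=np.eye(3)-np.outer(v,v);A=A+P;b=b+P@o
    X=np.linalg.solve(A,b); return X,[np.linalg.norm(np.cross(X-o,v)) for o,v in rs]
E
python3 - <<'E'
from h import *
S={}
for c in('scene','top'):
    s=S[c]=snap(c,c+'0.png'); print(c,s['k1'],-np.array(s['R']).T@np.array(s['t']),np.array(s['intrinsics']).tolist(),np.array(s['R']).round(2).tolist())
P={}
for n in ['stand','dish_center','lid_tab','mark','loupe','lens','rack','jar','pipette']:
    for c in S:
        for d in imaging.mark_of(n,c)[:2]:
            px=(d['point'][1]*560,d['point'][0]*420); print(n,c,np.round(px,1),round(d['conf'],2)); P.setdefault((n,c),px)
    if (n,'scene') in P and (n,'top') in P:
        X,e=tri([ray(S[c],P[n,c]) for c in S]); print('   ',X.round(1),np.round(e,1))
print(status.state())
E
```

```text
pics
scene -0.1251180903743923 [1157.84528432 -249.03439167 1018.67723749] [[507.72566393056894, 0.0, 279.65553051336406], [0.0, 507.72566393056894, 202.33855170141936], [0.0, 0.0, 1.0]] [[0.41, 0.91, 0.01], [0.77, -0.35, -0.54], [-0.49, 0.23, -0.84]]
top -0.0012622955814754467 [ 540.49099547    8.50912267 1017.24737771] [[432.05225312117085, 0.0, 278.54297117433384], [0.0, 432.05225312117085, 214.8562019070376], [0.0, 0.0, 1.0]] [[0.0, -1.0, 0.01], [-1.0, -0.0, -0.07], [0.07, -0.01, -1.0]]
stand scene [273.8 188.5] 0.55
stand top [262.2 247.6] 0.82
    [ 5.315e+02  3.580e+01 -1.000e-01] [5.7 5.7]
dish_center scene [270.2 180.7] 0.91
dish_center top [262.4 249.2] 0.83
    [527.1  31.7  30. ] [8.6 8.6]
lid_tab scene [279.7 157.8] 0.6
lid_tab top [258.3 266.8] 0.73
    [495.1  53.7  68.2] [7. 7.]
mark scene [273.5 181.1] 0.45
mark top [275.4 218.4] 0.4
mark top [412.4 258.5] 0.18
    [593.    6.3 128.9] [4.2 4.2]
loupe scene [137.8 235.2] 0.91
loupe top [410.7 256.1] 0.92
    [ 514.9 -308.9   -6. ] [0.7 0.7]
lens scene [160.6 256.6] 0.76
lens top [397.9 222.1] 0.72
    [ 594.9 -276.8  
[... 431 characters left out ...]
   1.34801666e+00, -2.02797978e-01]), 'joint_velocities': array([-0.0015018 , -0.00026111, -0.00097052,  0.00014461,  0.00112484,
        0.00017413]), 'joint_torque': array([ 1.47630068e-03, -4.37198138e+01, -2.84313279e+01,  7.19721057e-02,
        3.11576994e-02,  3.70401224e-06]), 'tool_pos': array([ 196.22787745, -513.79072628,  218.66691824]), 'tcp_rot': array([[ 9.34198959e-01,  3.56752443e-01, -1.50044025e-05],
       [ 3.56752443e-01, -9.34198959e-01,  2.59497436e-07],
       [-1.39245208e-05, -5.59527947e-06, -1.00000000e+00]]), 'contact_force': array([0.24574344, 0.30226811, 0.22242236]), 'ft_torque': array([-0.03902722,  0.01005037, -0.01715992]), 'grip_width': 93.02401980008166}
```

```bash
python3 - <<'E'
import cv2
for n,(a,b,c,d) in {'scene':(190,80,430,260),'top':(170,150,470,330)}.items():
    im=cv2.imread(f'pics/{n}0.png'); cv2.imwrite(f'pics/{n}0c.png',cv2.resize(im[b:d,a:c],None,fx=800/(c-a) if n=='top' else 3.33,fy=800/(c-a) if n=='top' else 3.33,interpolation=cv2.INTER_CUBIC))
E
```

```text
(no output)
```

View pics/scene0.png

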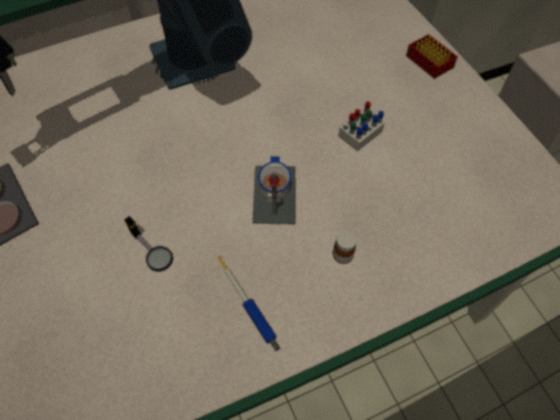

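View pics/scene0c.png

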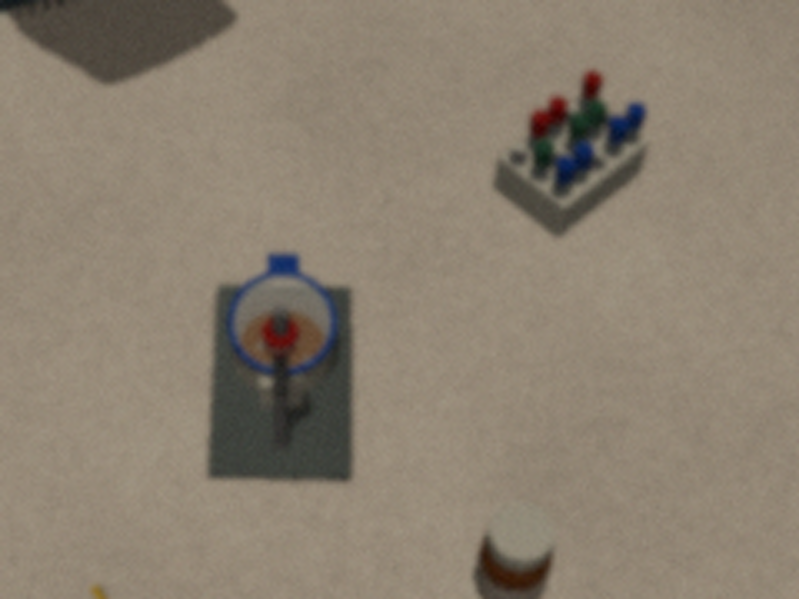

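View pics/top0c.png

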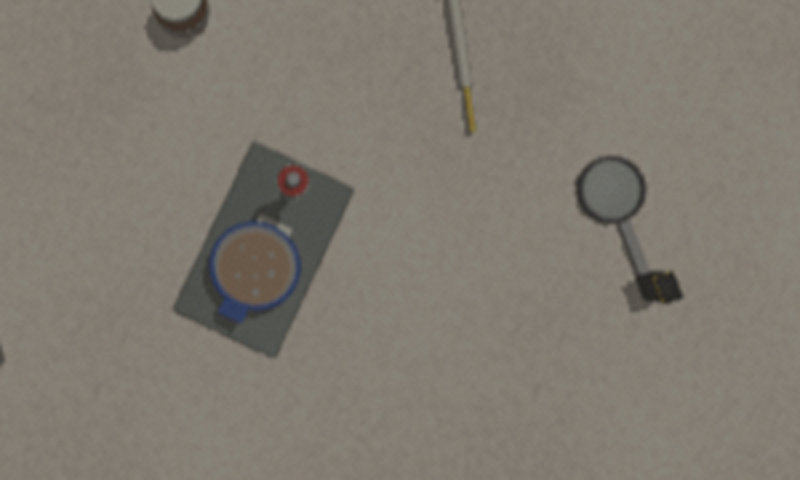

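```bash
cat > fit.py <<'E'
from h import *
S={}
for n in('scene','top'):
    z=np.load(f'pics/{n}.npz'); S[n]={k:z[k] for k in z.files}; S[n]['k1']=float(z['k1'])
E
python3 - <<'E'
from fit import *
def up(c,pts):
    return [((x+.5)/(3.33 if c=='scene' else 800/300)-.5+(190 if c=='scene' else 170),(y+.5)/(3.33 if c=='scene' else 800/300)-.5+(80 if c=='scene' else 150)) for x,y in pts]
C={'top':[(253,142),(353,189),(277,356),(176,312)],'scene':[(351,478),(209,477),(219,287),(350,289)]}
for c in S:
    W=np.array([atz(S[c],p,8) for p in up(c,C[c])])
    print(c,W.round(1).tolist(),[np.linalg.norm(W[i]-W[(i+1)%4]).round(1) for i in range(4)])
    # rigid fit: order far-left(+x,+y), far-right, near-right, near-left
    L=np.array([[100,50],[100,-50],[-64.5,-50],[-64.5,50]])
    lc=L-L.mean(0); wc=W[:,:2]-W[:,:2].mean(0)
    th=np.arctan2((lc[:,0]*wc[:,1]-lc[:,1]*wc[:,0]).sum(),(lc*wc).sum())
    R=np.array([[np.cos(th),-np.sin(th)],[np.sin(th),np.cos(th)]]); print('origin',W[:,:2].mean(0)-R@L.mean(0),th, 'post',W[:,:2].mean(0)-R@L.mean(0)+R@[75,0])
# loupe
for c,p in {'top':(258+0,0)}.items(): pass
print('post top scene',atz(S['scene'],up('scene',[(281,322)])[0],168),'top',atz(S['top'],up('top',[(293,179)])[0],168))
for z in (105,120,130,140): print(z,'collar scene',atz(S['scene'],up('scene',[(281,334)])[0],z),'top',atz(S['top'],up('top',[(293,181)])[0],z))
E
```

```text
scene [[642.4, 33.5, 8.0], [601.4, -55.6, 8.0], [454.1, 14.5, 8.0], [495.7, 102.5, 8.0]] [np.float64(98.1), np.float64(163.1), np.float64(97.3), np.float64(162.1)]
origin [532.35474698  31.27114045] -0.44053228709564823 post [600.19410795  -0.71043397]
top [[638.1, 36.0, 8.0], [597.1, -52.0, 8.0], [451.5, 14.1, 8.0], [489.3, 102.1, 8.0]] [np.float64(97.1), np.float64(159.8), np.float64(95.8), np.float64(162.9)]
origin [527.79995458  32.30581996] -0.42184391893409695 post [596.22511792   1.59756339]
post top scene [605.93362227  -2.86398416 168.        ] top [595.3170906    1.91506652 168.        ]
105 collar scene [573.90472227  11.39799482 105.        ] top [597.7942928    1.42069722 105.        ]
120 collar scene [583.49137724   7.1224305  120.        ] top [596.85205994   1.53725155 120.        ]
130 collar scene [589.88248056   4.27205428 130.        ] top [596.22390469   1.61495444 130.        ]
140 collar scene [596.27358387   1.42167807 140.        ] top [595.59574945   1.69265733 140.        ]
```

```bash
python3 - <<'E'
import cv2,numpy as np
a=cv2.imread('pics/scene0.png')[145:215,245:305]; b=cv2.imread('pics/top0.png')[195:275,235:300]
A=cv2.resize(a,None,fx=7,fy=7,interpolation=cv2.INTER_NEAREST); B=cv2.resize(b,None,fx=5.6,fy=6.125,interpolation=cv2.INTER_NEAREST)
A=cv2.convertScaleAbs(A,alpha=1.5);B=cv2.convertScaleAbs(B,alpha=1.5)
h=max(A.shape[0],B.shape[0]); 
cv2.imwrite('pics/z0.png',np.hstack([A[:490],B[:490]]))
im=cv2.imread('pics/scene0.png')[172:190,266:282].astype(int)
print((im[:,:,2]-im[:,:,:2].max(2)))
E
```

```text
[[  7   7   6  10   8   7   7   5   4   5   8   9   9   8   8   8]
 [  6   7   9  13  11   8   7   6   4   4   8  14  14  13  11   9]
 [ 11  11  16  18  20  18  10   3   5   5  12  19  21  20  16  13]
 [ 14  21  24  26  34  28  15   4   1   5  17  30  30  26  23  20]
 [ 21  23  29  38  48  42  19   6   4   8  27  44  42  36  30  27]
 [ 26  28  40  54  62  50  21   9   5  12  36  58  57  42  32  27]
 [ 27  32  45  63  72  53  25   7   3  15  39  71  69  53  35  30]
 [ 30  33  48  67  79  64  38  16  12  21  49  75  74  51  36  30]
 [ 28  32  44  66  81  77  58  39  33  42  64  78  75  49  34  29]
 [ 30  29  34  54  77  82  78  66  64  69  76  81  66  43  31  27]
 [ 27  26  26  42  61  78  82  82  77  83  79  74  52  34  30  27]
 [ 23  19  18  27  43  62  71  72  71  70  63  52  37  27  27  28]
 [ 22  18  16  21  31  40  44  51  50  44  41  31  31  25  25  27]
 [ 24  25  21  24  28  27  30  32  31  27  28  26  31  28  29  27]
 [ 24  24  24  27  25  25  23  24  27  24  23  27  26  27  27  23]
 [ 13  20  23  23  24  17  18  17  16  14  15  24  28  26  24  16]
 [-22   1  16  16  21  13   9   7   5   5  15  19  23  23  19   5]
 [-43 -34 -17  -5   3   3   0   0   3   7   8  15  17   7 -11 -29]]
```

View pics/z0.png

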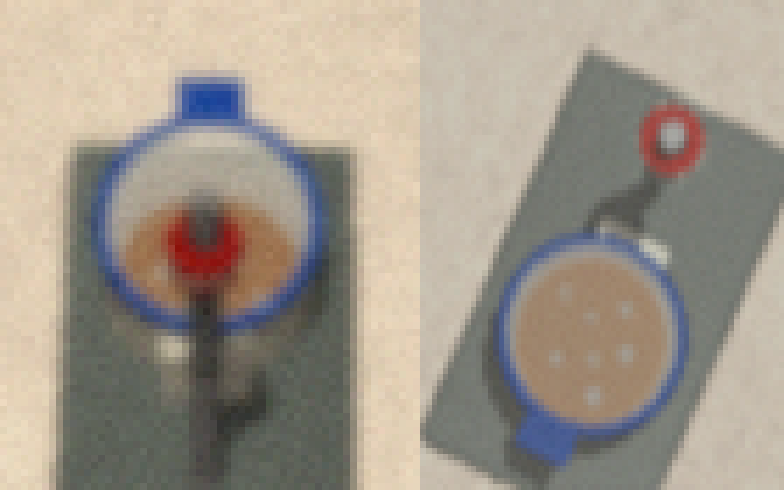

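```bash
cat > ov.py <<'E'
from fit import *
def model(x,y,th,h,lid):
    c,s=np.cos(th),np.sin(th)
    T=lambda P:np.c_[x+c*P[:,0]-s*P[:,1],y+s*P[:,0]+c*P[:,1],P[:,2]]
    a=np.linspace(0,2*np.pi,60)
    circ=lambda cx,r,z:np.c_[cx+r*np.cos(a),r*np.sin(a),0*a+z]
    lidp=lambda P:np.c_[40+(P[:,0]-40)*np.cos(lid)+ (P[:,2]-38)*np.sin(lid),P[:,1],38-(P[:,0]-40)*np.sin(lid)+(P[:,2]-38)*np.cos(lid)]
    tab=np.array([[-50,-11,43],[-36,-11,43],[-36,11,43],[-50,11,43],[-50,-11,43.]])
    return dict(plate=T(np.array([[100,50,8],[100,-50,8],[-64.5,-50,8],[-64.5,50,8],[100,50,8.]])),post=T(circ(75,5,168)),
      ctop=T(circ(75,12,h+6)),cbot=T(circ(75,12,h-6)),dish=T(circ(0,36,38)),lid=T(lidp(circ(0,38,43))),tab=T(lidp(tab)))
E
python3 - <<'E'
from ov import *
from scipy.optimize import least_squares
def up(c,pts):
    return np.array([((x+.5)/(3.33 if c=='scene' else 800/300)-.5+(190 if c=='scene' else 170),(y+.5)/(3.33 if c=='scene' else 800/300)-.5+(80 if c=='scene' else 150)) for x,y in pts])
C={'top':up('top',[(253,142),(353,189),(277,356),(176,312)]),'scene':up('scene',[(351,478),(209,477),(219,287),(350,289)])}
# pixel centre in nearest zoom: px = off + (u+.5)/7-.5
tabS=np.array([[182,78],[176,122],[244,122],[244,78]])
def res(p):
    x,y,th,h,lid=p[:5]; o={'scene':p[5:7],'top':p[7:9]}; M=model(x,y,th,h,lid); r=[]
    for c in S:
        r+=list((proj(S[c],M['plate'][:4])+o[c]-C[c]).ravel())
    q=proj(S['scene'],M['cbot'])+o['scene']; r.append((q[:,1].max()-183.7)*2)
    q=proj(S['scene'],M['post'])+o['scene']; r.append((q[:,1].min()-(145+187/7-.5))*2)
    q=proj(S['top'],M['post']).mean(0)+o['top']; r+=list(q-[235+672/5.6-.5,195+135/6.125-.5])
    q=proj(S['scene'],M['tab']).mean(0)*0+proj(S['scene'],M['tab'][:4]).mean(0)+o['scene']; r+=list(2*(q-[245+211/7-.5,145+100/7-.5]))
    q=proj(S['top'],M['tab'][:4]).mean(0)+o['top']; r+=list(2*(q-[235+(547-420)/5.6-.5,195+440/6.125-.5]))
    return np.r_[r,np.array(p[5:])*.5]
f=least_squares(res,[530,31,-.43,130,.4,0,0,0,0]); print(f.x.round(3)); print(f.fun.round(2))
p=f.x;M=model(*p[:5]); o={'scene':p[5:7],'top':p[7:9]}
np.save('pose.npy',p)
out=[]
for c,(x0,y0,w,hh) in {'scene':(245,145,60,80),'top':(232,195,60,80)}.items():
    im=cv2.resize(cv2.convertScaleAbs(S[c]['image'][y0:y0+hh,x0:x0+w],alpha=1.5),None,fx=6.6,fy=6.6,interpolation=cv2.INTER_NEAREST)
    for k,P in M.items():
        q=(proj(S[c],P)+o[c]-[x0,y0]+.5)*6.6
        cv2.polylines(im,[q.round().astype(int)],False,(0,255,0) if k in('plate','ctop','cbot') else (255,255,0),1)
    out.append(im)
cv2.imwrite('pics/z1.png',np.hstack(out))
E
```

```text
[ 5.31567e+02 -1.98160e+01 -5.69000e-01  1.53521e+02  1.32000e-01
  1.86030e+01 -8.44700e+00 -1.47030e+01  1.12000e+00]
[-7.210e+00  1.860e+00 -7.760e+00 -3.440e+00  2.410e+00 -4.000e+00
  3.320e+00  2.300e-01  1.410e+01 -7.300e-01  1.257e+01  4.730e+00
  3.090e+00  1.720e+00  4.760e+00 -5.280e+00 -0.000e+00  3.000e-02
 -5.807e+01  1.770e+00  2.300e+00  3.710e+00  1.361e+01 -1.240e+00
  9.300e+00 -4.220e+00 -7.350e+00  5.600e-01]
```

View pics/z1.png

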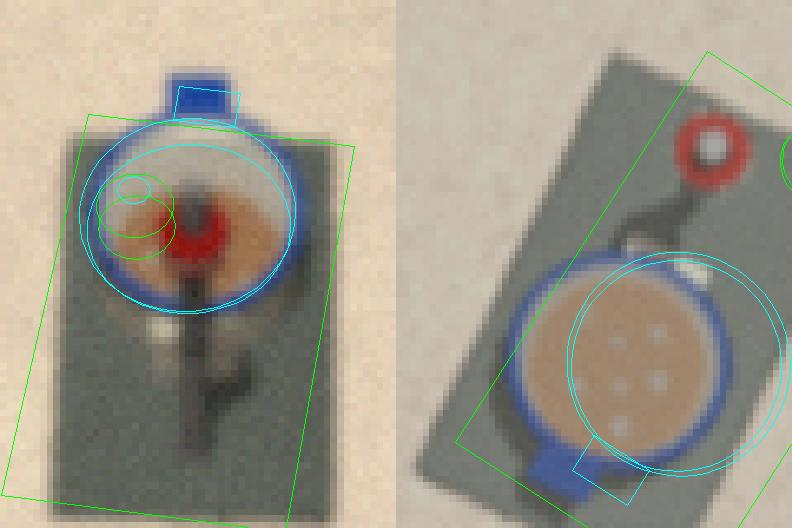

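```bash
cat > f2.py <<'E'
from ov import *
from scipy.optimize import least_squares
def up(c,pts):
    return np.array([((x+.5)/(3.33 if c=='scene' else 800/300)-.5+(190 if c=='scene' else 170),(y+.5)/(3.33 if c=='scene' else 800/300)-.5+(80 if c=='scene' else 150)) for x,y in pts])
C={'top':up('top',[(253,142),(353,189),(277,356),(176,312)]),'scene':up('scene',[(351,478),(209,477),(219,287),(350,289)])}
def res(p):
    x,y,th,h,lid=p[:5]; o={'scene':p[5:7],'top':p[7:9]}; M=model(x,y,th,h,lid); r=[]
    for c in S:
        r+=list((proj(S[c],M['plate'][:4])+o[c]-C[c]).ravel())
    q=proj(S['scene'],M['cbot'])+o['scene']; r.append((q[:,1].max()-183.7)*2)
    q=proj(S['scene'],M['post'])+o['scene']; r.append((q[:,1].min()-(145+187/7-.5)))
    q=proj(S['top'],M['post']).mean(0)+o['top']; r+=list(q-[235+252/5.6-.5,195+135/6.125-.5])
    q=proj(S['scene'],M['tab'][:4]).mean(0)+o['scene']; r+=list(2*(q-[245+211/7-.5,145+100/7-.5]))
    q=proj(S['top'],M['tab'][:4]).mean(0)+o['top']; r+=list(2*(q-[235+(547-420)/5.6-.5,195+440/6.125-.5]))
    return np.r_[r,np.array(p[5:])*.5]
f=least_squares(res,[530,31,-.43,130,.4,0,0,0,0]); print(f.x.round(3)); print(f.fun.round(2))
p=f.x;M=model(*p[:5]); o={'scene':p[5:7],'top':p[7:9]}
np.save('pose.npy',p)
out=[]
for c,(x0,y0,w,hh) in {'scene':(245,145,60,80),'top':(232,195,60,80)}.items():
    im=cv2.resize(cv2.convertScaleAbs(S[c]['image'][y0:y0+hh,x0:x0+w],alpha=1.5),None,fx=6.6,fy=6.6,interpolation=cv2.INTER_NEAREST)
    for k,P in M.items():
        q=(proj(S[c],P)+o[c]-[x0,y0]+.5)*6.6
        cv2.polylines(im,[q.round().astype(int)],False,(0,255,0) if k in('plate','ctop','cbot') else (255,255,0),1)
    out.append(im)
cv2.imwrite('pics/z1.png',np.hstack(out))
E
python3 f2.py
```

```text
[ 5.28333e+02  3.31070e+01 -4.32000e-01  1.53300e+02  3.21000e-01
 -7.50000e-02  1.02700e+00 -9.10000e-02  3.76000e-01]
[ 0.73 -0.25 -0.03 -0.29 -0.83 -0.58  0.17 -0.86 -0.37 -0.45  0.84 -0.11
 -0.38  1.56 -1.55 -0.26 -0.    0.04  0.1   0.04 -0.01  0.84  0.69 -0.44
 -0.04  0.51 -0.05  0.19]
```

View pics/z1.png

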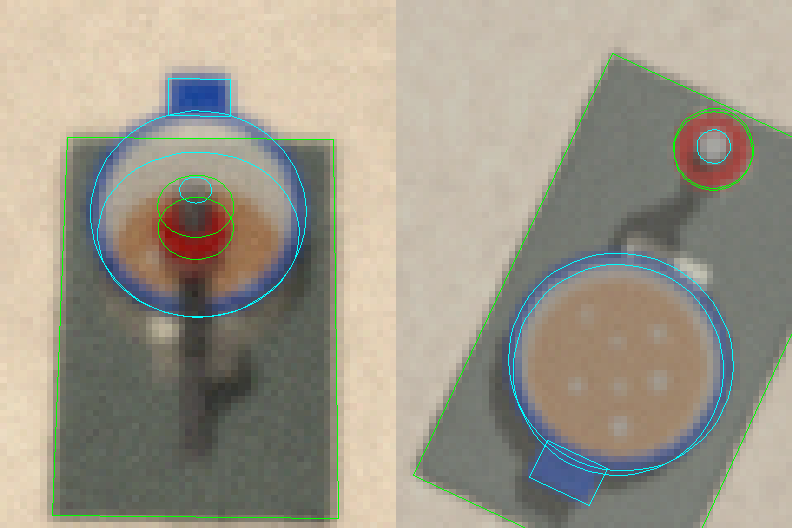

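```bash
cat > col.py <<'E'
from ov import *
import sys
def run(S1,p,o,hs,ss=8,roi=(264,166,22,24),sig=(0.6,.8,1.0,1.3),show=False):
    x,y,th=p[:3]; x0,y0,w,hh=roi
    im=S1['image'][y0:y0+hh,x0:x0+w].astype(float)
    best=[]
    pad=4
    u=x0-pad+(np.arange((w+2*pad)*ss)+.5)/ss-.5; v=y0-pad+(np.arange((hh+2*pad)*ss)+.5)/ss-.5
    cen=np.array([x+75*np.cos(th),y+75*np.sin(th)])
    a=np.linspace(0,2*np.pi,72,endpoint=False)
    def mask(r,z0,z1):
        m=np.zeros((len(v),len(u)),np.uint8)
        pts=np.vstack([np.c_[cen[0]+r*np.cos(a),cen[1]+r*np.sin(a),0*a+z] for z in (z0,z1)])
        q=proj(S1,pts)+o; q=np.c_[(q[:,0]-u[0])*ss,(q[:,1]-v[0])*ss].round().astype(np.int32)
        cv2.fillConvexPoly(m,cv2.convexHull(q),1); return m.astype(bool)
    for h in hs:
      lab=np.zeros((len(v),len(u)),int)
      lab[mask(5,8,h-6)]=1
      A=mask(12,h-6,h+6); lab[A]=2
      lab[mask(12.3,h-1,h+1)]=5   # white line
      lab[A & mask(12,h+1.0,h+6)]=6   # upper side
      lab[mask(12,h+6,h+6.01)]=3
      lab[mask(5,h+6,168)]=4; lab[mask(5,168,168.01)]=7
      base=[(lab==k).astype(float) for k in range(8)]
      gv,gu=np.mgrid[-1:1:len(v)*1j,-1:1:len(u)*1j]
      base+= [(lab==0)*gv,(lab==0)*gu,(lab==0)*gv*gv,(lab==0)*gu*gu]
      for s in sig:
        cols=[]
        for b in base:
            b=cv2.GaussianBlur(b,(0,0),s*ss); b=cv2.resize(b,None,fx=1/ss,fy=1/ss,interpolation=cv2.INTER_AREA)[pad:-pad,pad:-pad]; cols.append(b.ravel())
        D=np.array(cols).T; Y=im.reshape(-1,3)
        # ridge
        lam=1e-2; co=np.linalg.solve(D.T@D+lam*np.eye(D.shape[1]),D.T@Y)
        e=((Y-D@co)**2).mean(); best.append((e,h,s,co[:8].round()))
    best.sort(key=lambda t:t[0]); return best
E
python3 - <<'E'
from col import *
p=np.load('pose.npy')
for dv in (-1,-.5,0,.5,1):
    b=run(S['scene'],p,p[5:7]+[0,dv],np.arange(100,152,1.5)); print(dv,[(round(t[0],1),t[1],t[2]) for t in b[:4]])
b=run(S['scene'],p,p[5:7],np.arange(100,152,1.5)); print(b[0][3])
E
```

```text
-1 [(np.float64(57.1), np.float64(140.5), 1.3), (np.float64(57.5), np.float64(142.0), 1.3), (np.float64(58.1), np.float64(139.0), 1.3), (np.float64(59.3), np.float64(143.5), 1.3)]
-0.5 [(np.float64(57.3), np.float64(143.5), 1.3), (np.float64(57.4), np.float64(142.0), 1.3), (np.float64(59.0), np.float64(145.0), 1.3), (np.float64(59.0), np.float64(140.5), 1.3)]
0 [(np.float64(57.7), np.float64(145.0), 1.3), (np.float64(57.8), np.float64(143.5), 1.3), (np.float64(58.9), np.float64(146.5), 1.3), (np.float64(60.0), np.float64(142.0), 1.3)]
0.5 [(np.float64(58.0), np.float64(146.5), 1.3), (np.float64(58.5), np.float64(145.0), 1.3), (np.float64(58.9), np.float64(148.0), 1.3), (np.float64(60.6), np.float64(143.5), 1.3)]
1 [(np.float64(58.4), np.float64(148.0), 1.3), (np.float64(59.1), np.float64(149.5), 1.3), (np.float64(59.2), np.float64(146.5), 1.3), (np.float64(60.9), np.float64(151.0), 1.3)]
[[ 69. 102. 127.]
 [ 26.  29.  33.]
 [  4.  22. 106.]
 [ 11.  17.  95.]
 [ 42.  44.  38.]
 [100. 125. -46.]
 [ -0. -15. 130.]
 [ 81.  77.  72.]]
```

```bash
cat > f3.py <<'E'
from ov import *
from scipy.optimize import least_squares
def lp(x,y,th):
    c,s=np.cos(th),np.sin(th)
    T=lambda P:np.c_[x+c*P[:,0]-s*P[:,1],y+s*P[:,0]+c*P[:,1],P[:,2]]
    a=np.linspace(0,2*np.pi,60); circ=lambda r,z:np.c_[90+r*np.cos(a),r*np.sin(a),0*a+z]
    b=lambda z:np.array([[12,8,z],[12,-8,z],[-12,-8,z],[-12,8,z],[12,8,z.__float__()]])
    return dict(r1=T(circ(30,12)),r0=T(circ(30,0)),g1=T(b(64)),g0=T(b(0)))
def overlay(S,pose,o,fn,boxes={'scene':(118,210,60,66),'top':(378,200,60,66)},f=model.__class__ and None):
    out=[]
    for c,(x0,y0,w,hh) in boxes.items():
        im=cv2.resize(cv2.convertScaleAbs(S[c]['image'][y0:y0+hh,x0:x0+w],alpha=1.7),None,fx=6.6,fy=6.6,interpolation=cv2.INTER_NEAREST)
        for P in lp(*pose).values():
            q=(proj(S[c],P)+o[c]-[x0,y0]+.5)*6.6
            cv2.polylines(im,[q.round().astype(int)],False,(0,255,0),1)
        out.append(im)
    cv2.imwrite('pics/'+fn,np.hstack(out))
E
python3 - <<'E'
from f3 import *
p=np.load('pose.npy'); o={'scene':p[5:7],'top':p[7:9]}
overlay(S,(513,-310,.37),o,'l0.png')
E
```

```text
(no output)
```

View pics/l0.png

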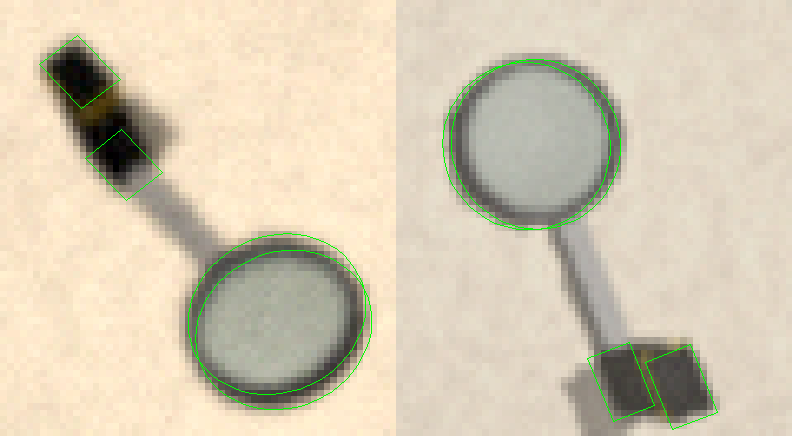

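>>> step_arm:
  hand: 0
  squeeze: 40
  moves:
    - {"rot":[0,0,0.16]}
    - {"rot":[0,0,0.16]}
    - {"rot":[0,0,0.16]}
    - {"rot":[0,0,0.16]}
    - {"rot":[0,0,0.157]}

```text
invalid input at $.moves[0]: expected keys xyz, rot
```

>>> step_arm:
  moves:
    - {"xyz":[5,-55,0]}
    - {"xyz":[5,-55,0]}
    - {"xyz":[5,-55,0]}
    - {"xyz":[5,-55,0]}
    - {"xyz":[5,-55,0]}
    - {"xyz":[5,-55,0]}
    - {"xyz":[5,-55,0]}
    - {"xyz":[5,-55,0]}
    - {"xyz":[5,-55,0]}
    - {"xyz":[5,-55,0]}

```text
invalid input at $.moves[0]: expected keys xyz, rot
```

>>> step_arm:
  moves:
    - {"xyz":[2.5,-42.8,0]}
    - {"xyz":[2.5,-42.8,0]}
    - {"xyz":[0,0,50]}
    - {"xyz":[0,0,50]}
    - {"xyz":[0,0,0]}
    - {"xyz":[0,0,0]}

```text
invalid input at $.moves[0]: expected keys xyz, rot
```

```bash
python3 - <<'E'
from h import *
s=status.state(); print(s['tool_pos'],s['contact_force'],s['tcp_rot'].round(3).tolist(),s['joint_pos'].round(2),s['grip_width'])
a=snap('scene','scene1.png');b=snap('top','top1.png')
p=np.load('pose.npy')
A=a['image'][110:220,220:340];B=b['image'][170:290,210:330]
for im,s_,o,x0,y0 in((A,a,p[5:7],220,110),(B,b,p[7:9],210,170)): print((proj(s_,status.state()['tool_pos'])+o-[x0,y0]+.5))
cv2.imwrite('pics/z2.png',np.hstack([cv2.convertScaleAbs(cv2.resize(x,(395,395),interpolation=cv2.INTER_NEAREST),alpha=1.5) for x in (A,B)]))
E
```

```text
[ 196.22787745 -513.79072628  218.66691824] [0.24574344 0.30226811 0.22242236] [[0.934, 0.357, -0.0], [0.357, -0.934, 0.0], [-0.0, -0.0, -1.0]] [-1.41  0.26  1.54 -0.    1.35 -0.2 ] 93.02401980008166
[[-228.09584748   -3.75016836]]
[[356.41416705 268.56165083]]
```

View pics/z2.png

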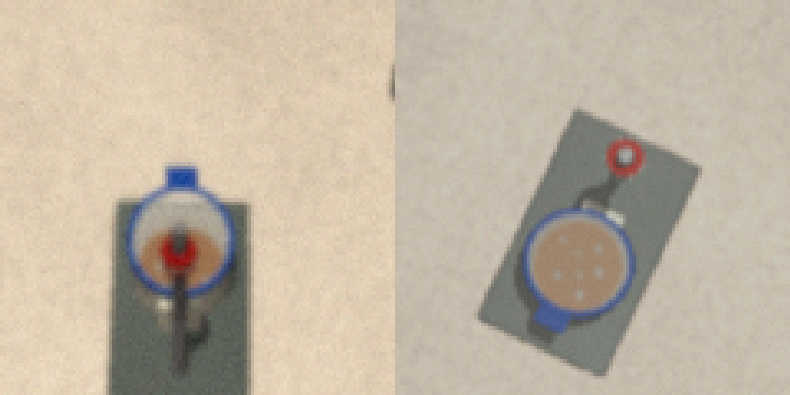

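Nothing moved (every row needs both keys). The picture shows the scene unchanged. I repeat the moves.

>>> step_arm:
  hand: 0
  squeeze: 40
  moves:
    - {"xyz":[0,0,0],"rot":[0,0,0.16]}
    - {"xyz":[0,0,0],"rot":[0,0,0.16]}
    - {"xyz":[0,0,0],"rot":[0,0,0.16]}
    - {"xyz":[0,0,0],"rot":[0,0,0.16]}
    - {"xyz":[0,0,0],"rot":[0,0,0.157]}

```text
time_s: 1.72
tool_pos: [196.3, -513.8, 218.6]
tcp_rot: [[0.906, -0.424, 0.0], [-0.424, -0.906, 0.0], [-0.0, -0.0, -1.0]]
contact_force: [-0.8, -0.3, 0.3]
grip_width: 47.4
```

>>> step_arm:
  moves:
    - {"xyz":[5,-55,0],"rot":[0,0,0]}
    - {"xyz":[5,-55,0],"rot":[0,0,0]}
    - {"xyz":[5,-55,0],"rot":[0,0,0]}
    - {"xyz":[5,-55,0],"rot":[0,0,0]}
    - {"xyz":[5,-55,0],"rot":[0,0,0]}
    - {"xyz":[5,-55,0],"rot":[0,0,0]}
    - {"xyz":[5,-55,0],"rot":[0,0,0]}
    - {"xyz":[5,-55,0],"rot":[0,0,0]}
    - {"xyz":[5,-55,0],"rot":[0,0,0]}
    - {"xyz":[0,0,0],"rot":[0,0,0]}

```text
time_s: 2.98
tool_pos: [445.5, -79.9, 218.7]
tcp_rot: [[0.911, -0.413, 0.001], [-0.413, -0.911, 0.001], [0.0, -0.001, -1.0]]
contact_force: [-0.5, 0.2, 0.3]
grip_width: 0.5
```

```bash
python3 - <<'E'
from h import *
s=status.state(); print(s['time_s'],s['tool_pos'],s['contact_force'],s['tcp_rot'].round(3).tolist(),s['joint_pos'].round(2),s['grip_width'])
p=np.load('pose.npy'); c,n=np.cos(p[2]),np.sin(p[2])
T=np.array([p[0]-17*c,p[1]-17*n,0]); d=T-s['tool_pos']; print(T, s['tcp_rot'].T@d)
E
```

```text
2.975 [445.52568351 -79.9145869  218.74568446] [-0.48566389  0.24107553  0.25988189] [[0.911, -0.413, 0.001], [-0.413, -0.911, 0.001], [0.0, -0.001, -1.0]] [-0.43  0.08  1.75  0.    1.31  1.57] 0.5491600959514021
[512.8959237   40.22824987   0.        ] [  11.65770542 -137.0509784   218.86948665]
```

>>> step_arm:
  moves:
    - {"xyz":[4,-45.7,0],"rot":[0,0,0]}
    - {"xyz":[4,-45.7,0],"rot":[0,0,0]}
    - {"xyz":[3.7,-45.7,0],"rot":[0,0,0]}
    - {"xyz":[0,0,50],"rot":[0,0,0]}
    - {"xyz":[0,0,50],"rot":[0,0,0]}
    - {"xyz":[0,0,20],"rot":[0,0,0]}
    - {"xyz":[0,0,0],"rot":[0,0,0]}
    - {"xyz":[0,0,0],"rot":[0,0,0]}

```text
time_s: 3.98
tool_pos: [513.3, 35.5, 99.7]
tcp_rot: [[0.908, -0.42, 0.002], [-0.42, -0.908, -0.0], [0.002, -0.0, -1.0]]
contact_force: [0.5, 0.3, 0.2]
grip_width: 0.6
```

```bash
python3 - <<'E'
from h import *
s=status.state(); print(s['time_s'],s['tool_pos'],s['contact_force'])
a=snap('scene','scene1.png');b=snap('top','top1.png')
p=np.load('pose.npy')
A=a['image'][110:220,220:340].copy();B=b['image'][170:290,210:330].copy()
L=[]
for im,s_,o,x0,y0 in((A,a,p[5:7],220,110),(B,b,p[7:9],210,170)):
    im=cv2.convertScaleAbs(cv2.resize(im,None,fx=3.29,fy=3.29,interpolation=cv2.INTER_NEAREST),alpha=1.5)[:360]
    q=(proj(s_,s['tool_pos'])[0]+o-[x0,y0]+.5)*3.29; cv2.drawMarker(im,tuple(q.astype(int).tolist()),(0,255,0),cv2.MARKER_CROSS,12,1); L.append(im)
cv2.imwrite('pics/z3.png',np.hstack(L))
E
```

```text
3.975 [513.33266777  35.45534068  99.72613886] [0.53362329 0.33691503 0.17442149]
```

View pics/z3.png

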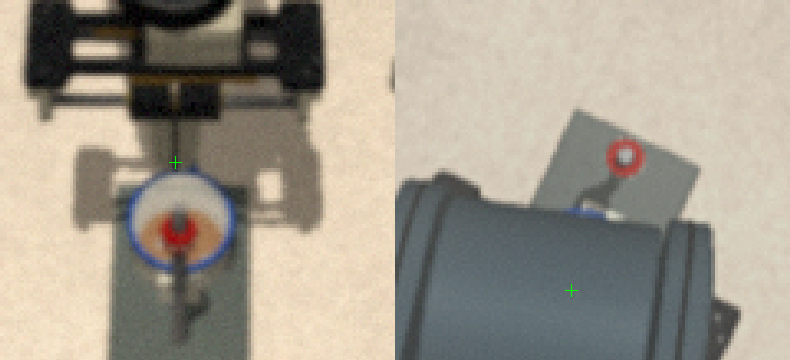

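>>> step_arm:
  moves:
    - {"xyz":[0,-4.5,15],"rot":[0,0,0]}
    - {"xyz":[0,0,10],"rot":[0,0,0]}
    - {"xyz":[0,0,6],"rot":[0,0,0]}
    - {"xyz":[0,0,5],"rot":[0,0,0]}
    - {"xyz":[0,0,5],"rot":[0,0,0]}
    - {"xyz":[0,0,5],"rot":[0,0,0]}
    - {"xyz":[0,0,5],"rot":[0,0,0]}
    - {"xyz":[0,0,0],"rot":[0,0,0]}

```text
time_s: 5.08
tool_pos: [514.4, 40.4, 47.2]
tcp_rot: [[0.908, -0.419, 0.0], [-0.419, -0.908, -0.0], [0.0, 0.0, -1.0]]
contact_force: [0.1, -0.0, -0.6]
grip_width: 1.0
```

>>> step_arm:
  moves:
    - {"xyz":[0,0,2],"rot":[0,0,0]}
    - {"xyz":[0,0,2],"rot":[0,0,0]}
    - {"xyz":[0,0,0],"rot":[0,0,0]}

```text
time_s: 5.45
tool_pos: [514.5, 40.5, 43.6]
tcp_rot: [[0.908, -0.419, 0.0], [-0.419, -0.908, -0.0], [0.0, -0.0, -1.0]]
contact_force: [0.9, -0.1, -0.3]
grip_width: 0.2
```

>>> step_arm:
  moves:
    - {"xyz":[0,0,2],"rot":[0,0,0]}
    - {"xyz":[0,0,0],"rot":[0,0,0]}

```text
time_s: 5.7
tool_pos: [514.5, 40.5, 42.8]
tcp_rot: [[0.908, -0.419, 0.001], [-0.419, -0.908, -0.0], [0.001, -0.0, -1.0]]
contact_force: [-4.1, 0.2, 13.1]
grip_width: 0.6
```

```bash
python3 - <<'E'
from h import *
s=status.state(); print(s['time_s'],s['tool_pos'],s['contact_force'])
a=snap('scene','scene2.png')
cv2.imwrite('pics/z4.png',cv2.convertScaleAbs(cv2.resize(a['image'][110:220,220:340],None,fx=5,fy=5,interpolation=cv2.INTER_NEAREST),alpha=1.5))
E
```

```text
5.7 [514.48205776  40.49590168  42.82483429] [-4.08021932  0.16157897 13.14921001]
```

View pics/z4.png

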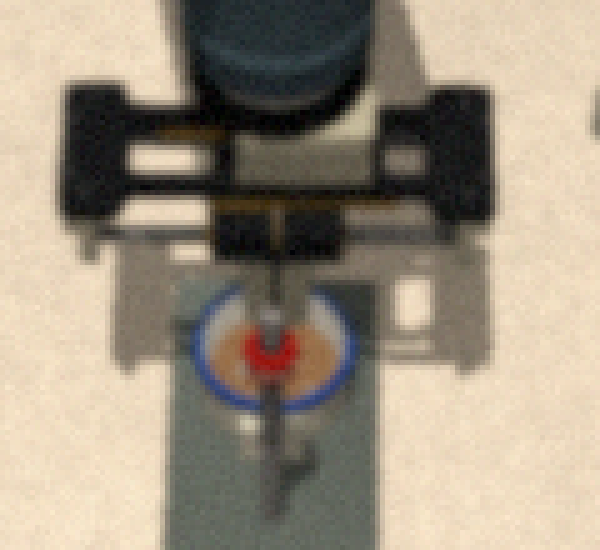

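>>> step_arm:
  moves:
    - {"xyz":[0,0,1],"rot":[0,0,0]}
    - {"xyz":[0,0,0],"rot":[0,0,0]}
    - {"xyz":[0,0,-10],"rot":[0,0,0]}
    - {"xyz":[0,0,-40],"rot":[0,0,0]}
    - {"xyz":[0,0,-50],"rot":[0,0,0]}
    - {"xyz":[0,0,-50],"rot":[0,0,0]}
    - {"xyz":[0,0,-10],"rot":[0,0,0]}

```text
time_s: 6.62
tool_pos: [516.6, 40.2, 204.4]
tcp_rot: [[0.908, -0.419, 0.007], [-0.419, -0.908, -0.001], [0.007, -0.002, -1.0]]
contact_force: [-0.1, 0.7, -0.1]
grip_width: 0.6
```

>>> step_arm:
  hand: 80
  moves:
    - {"xyz":[0,55,0],"rot":[0,0,0]}
    - {"xyz":[0,55,0],"rot":[0,0,0]}
    - {"xyz":[0,55,0],"rot":[0,0,0]}
    - {"xyz":[0,55,0],"rot":[0,0,0]}
    - {"xyz":[0,0,0],"rot":[0,0,-0.16]}
    - {"xyz":[0,0,0],"rot":[0,0,-0.16]}
    - {"xyz":[0,0,0],"rot":[0,0,-0.16]}
    - {"xyz":[0,0,0],"rot":[0,0,-0.16]}
    - {"xyz":[0,0,0],"rot":[0,0,-0.16]}
    - {"xyz":[0,0,0],"rot":[0,0,0]}

```text
time_s: 7.88
tool_pos: [421.8, -159.1, 199.7]
tcp_rot: [[0.934, 0.358, -0.001], [0.358, -0.934, 0.001], [-0.001, -0.001, -1.0]]
contact_force: [0.4, 0.5, -0.3]
grip_width: 80.1
```

```bash
python3 - <<'E'
from h import *
s=status.state(); print(s['time_s'],s['tool_pos'],s['contact_force'],s['joint_pos'].round(2))
d=np.array([513,-310,26])-s['tool_pos']; print(s['tcp_rot'].T@d, np.arctan2(s['tcp_rot'][1,0],s['tcp_rot'][0,0]))
a=snap('scene','scene3.png');b=snap('top','top3.png')
p=np.load('pose.npy')
from ov import *
M=model(*p[:4],0); out=[]
for s_,c,(x0,y0,w,hh),o in((a,'scene',(245,145,60,80),p[5:7]),(b,'top',(232,195,60,80),p[7:9])):
    im=cv2.resize(cv2.convertScaleAbs(s_['image'][y0:y0+hh,x0:x0+w],alpha=1.5),None,fx=6.6,fy=6.6,interpolation=cv2.INTER_NEAREST)
    for k in('lid','tab'):
        q=(proj(s_,M[k])+o-[x0,y0]+.5)*6.6
        cv2.polylines(im,[q.round().astype(int)],False,(0,255,0),1)
    out.append(im)
cv2.imwrite('pics/z5.png',np.hstack(out))
E
```

```text
7.875 [ 421.78532077 -159.05774482  199.65248862] [ 0.4141975   0.49461638 -0.31725423] [-0.61  0.09  1.79 -0.    1.26  0.6 ]
[ 31.28804213 173.83940639 173.37758828] 0.36622480031745547
```

View pics/z5.png

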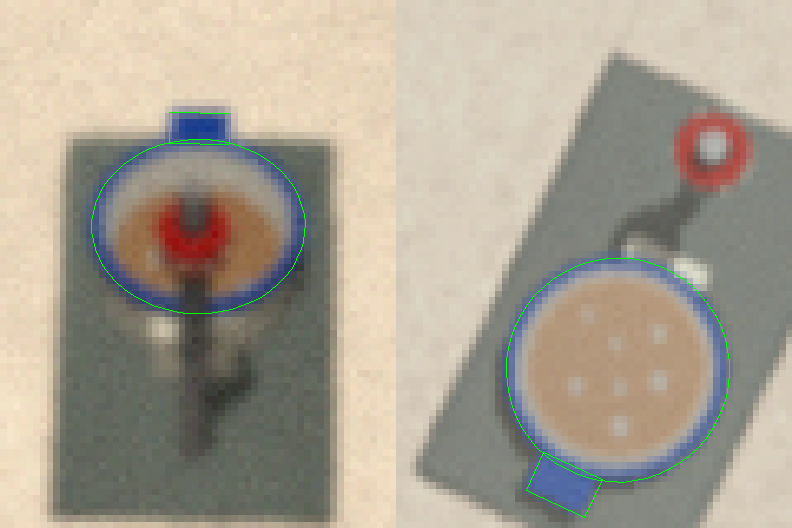

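>>> step_arm:
  moves:
    - {"xyz":[8,45,0],"rot":[0,0,0]}
    - {"xyz":[8,45,0],"rot":[0,0,0]}
    - {"xyz":[8,45,0],"rot":[0,0,0]}
    - {"xyz":[7.3,38.8,0],"rot":[0,0,0]}
    - {"xyz":[0,0,40],"rot":[0,0,0]}
    - {"xyz":[0,0,45],"rot":[0,0,0]}
    - {"xyz":[0,0,20],"rot":[0,0,0]}
    - {"xyz":[0,0,0],"rot":[0,0,0]}

```text
time_s: 8.98
tool_pos: [512.7, -309.2, 93.4]
tcp_rot: [[0.934, 0.358, -0.004], [0.358, -0.934, 0.003], [-0.002, -0.004, -1.0]]
contact_force: [0.3, 0.8, -0.3]
grip_width: 79.6
```

```bash
python3 - <<'E'
from f3 import *
s=status.state(); print(s['time_s'],s['tool_pos'],s['contact_force'],s['joint_pos'].round(2))
d=np.array([513,-310,26])-s['tool_pos']; print(s['tcp_rot'].T@d, np.arctan2(s['tcp_rot'][1,0],s['tcp_rot'][0,0]))
S2={'scene':snap('scene','scene4.png'),'top':snap('top','top4.png')}
p=np.load('pose.npy'); o={'scene':p[5:7],'top':p[7:9]}
overlay(S2,(513,-310,.37),o,'l1.png',boxes={'scene':(108,190,60,80),'top':(378,200,60,80)})
E
```

```text
8.975 [ 512.70205233 -309.17809419   93.35995995] [ 0.27492219  0.80354803 -0.25454452] [-0.73  0.45  1.57 -0.    1.12  0.48]
[ 0.1343217   1.16095735 67.35549452] 0.36577350157067906
```

View pics/l1.png

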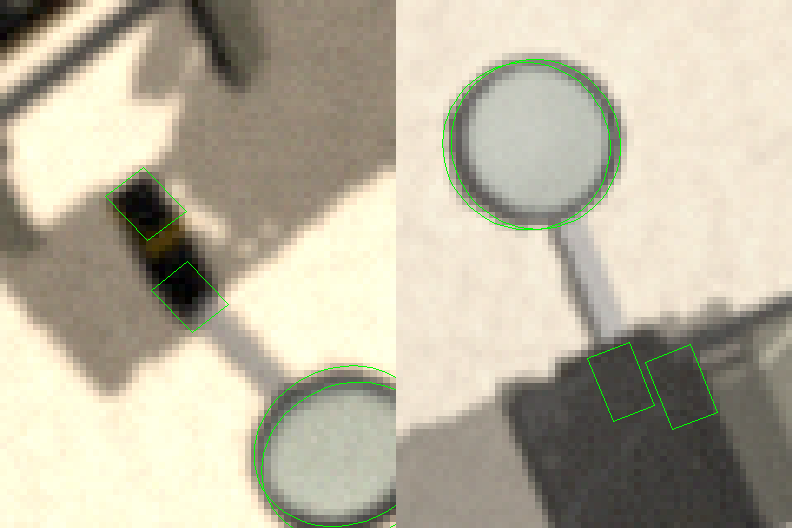

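>>> step_arm:
  moves:
    - {"xyz":[0,1,35],"rot":[0,0,0]}
    - {"xyz":[0,0,25],"rot":[0,0,0]}
    - {"xyz":[0,0,9],"rot":[0,0,0]}
    - {"xyz":[0,0,0],"rot":[0,0,0]}
    - {"xyz":[0,0,0],"rot":[0,0,0]}

```text
time_s: 9.7
tool_pos: [515.2, -311.9, 28.2]
tcp_rot: [[0.933, 0.359, 0.002], [0.359, -0.933, -0.002], [0.001, 0.002, -1.0]]
contact_force: [0.8, 0.4, -0.1]
grip_width: 80.1
```

>>> step_arm:
  hand: 30
  moves:
    - {"xyz":[0,0,0],"rot":[0,0,0]}
    - {"xyz":[0,0,0],"rot":[0,0,0]}
    - {"xyz":[0,0,0],"rot":[0,0,0]}
    - {"xyz":[0,0,0],"rot":[0,0,0]}
    - {"xyz":[0,0,0],"rot":[0,0,0]}

```text
time_s: 10.32
tool_pos: [514.3, -311.1, 26.6]
tcp_rot: [[0.933, 0.36, -0.0], [0.36, -0.933, 0.0], [-0.0, -0.0, -1.0]]
contact_force: [0.1, 0.6, -0.3]
grip_width: 34.8
```

>>> step_arm:
  hand: 0
  squeeze: 45
  moves:
    - {"xyz":[0,0,0],"rot":[0,0,0]}
    - {"xyz":[0,0,0],"rot":[0,0,0]}
    - {"xyz":[0,0,0],"rot":[0,0,0]}
    - {"xyz":[0,0,0],"rot":[0,0,0]}
    - {"xyz":[0,0,0],"rot":[0,0,0]}
    - {"xyz":[0,0,0],"rot":[0,0,0]}

```text
time_s: 11.08
tool_pos: [514.3, -311.0, 26.6]
tcp_rot: [[0.933, 0.36, -0.0], [0.36, -0.933, 0.0], [-0.0, -0.0, -1.0]]
contact_force: [-0.1, -1.4, -0.2]
grip_width: 15.6
```

>>> step_arm:
  moves:
    - {"xyz":[0,0,-10],"rot":[0,0,0]}
    - {"xyz":[0,0,-30],"rot":[0,0,0]}
    - {"xyz":[0,0,-40],"rot":[0,0,0]}
    - {"xyz":[0,0,-40],"rot":[0,0,0]}
    - {"xyz":[0,0,-40],"rot":[0,0,0]}
    - {"xyz":[0,0,-30],"rot":[0,0,0]}
    - {"xyz":[0,0,0],"rot":[0,0,0]}

```text
time_s: 11.95
tool_pos: [515.5, -312.1, 220.1]
tcp_rot: [[0.933, 0.36, 0.005], [0.36, -0.933, -0.004], [0.003, 0.006, -1.0]]
contact_force: [0.3, -0.4, -1.3]
grip_width: 16.1
```

```bash
python3 - <<'E'
from f3 import *
s=status.state(); print(s['time_s'],s['tool_pos'],s['contact_force'],s['grip_width'])
S2={'scene':snap('scene','scene5.png'),'top':snap('top','top5.png')}
p=np.load('pose.npy'); o={'scene':p[5:7],'top':p[7:9]}
out=[]
dz=s['tool_pos'][2]-26.6
for c,(w,hh) in {'scene':(60,70),'top':(60,70)}.items():
    M={k:P+[0,0,dz] for k,P in lp(514,-310.5,.368).items()}
    ctr=(proj(S2[c],M['r1']).mean(0)+o[c]).astype(int); x0,y0=ctr-[32,38]
    im=cv2.resize(cv2.convertScaleAbs(S2[c]['image'][y0:y0+hh,x0:x0+w],alpha=1.5),None,fx=6.6,fy=6.6,interpolation=cv2.INTER_NEAREST)
    for P in M.values():
        q=(proj(S2[c],P)+o[c]-[x0,y0]+.5)*6.6; cv2.polylines(im,[q.round().astype(int)],False,(0,255,0),1)
    out.append(im)
cv2.imwrite('pics/l2.png',np.hstack(out))
E
```

```text
11.95 [ 515.52250244 -312.13291303  220.11861025] [ 0.28006862 -0.39183682 -1.33224715] 16.051771033375108
```

View pics/l2.png

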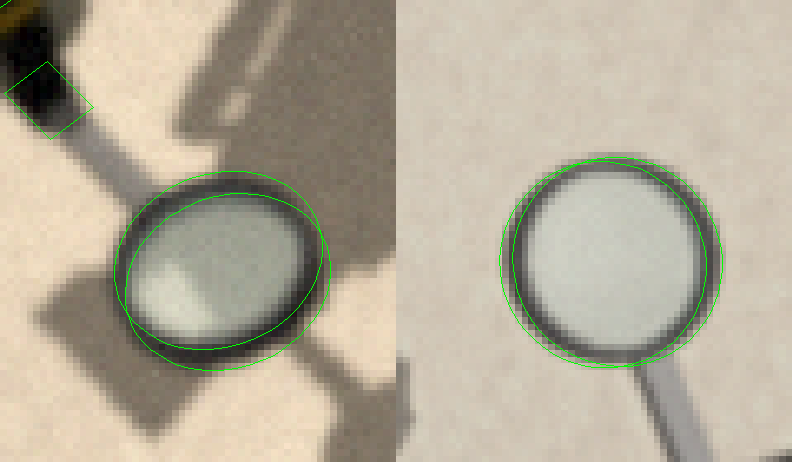

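>>> step_arm:
  moves:
    - {"xyz":[4,-25,0],"rot":[0,0,0]}
    - {"xyz":[6,-42,0],"rot":[0,0,0]}
    - {"xyz":[6,-42,0],"rot":[0,0,0]}
    - {"xyz":[6,-42,0],"rot":[0,0,0]}
    - {"xyz":[6,-42,0],"rot":[0,0,0]}
    - {"xyz":[6,-42,0],"rot":[0,0,0]}
    - {"xyz":[6,-42,0],"rot":[0,0,0]}
    - {"xyz":[5,-30,0],"rot":[0,0,0]}
    - {"xyz":[2,-10,0],"rot":[0,0,0]}
    - {"xyz":[0,0,0],"rot":[0,0,0]}

```text
time_s: 13.3
tool_pos: [443.7, 1.7, 215.8]
tcp_rot: [[0.933, 0.361, -0.002], [0.361, -0.933, 0.0], [-0.001, -0.001, -1.0]]
contact_force: [-0.0, -0.1, -0.5]
grip_width: 15.8
```

>>> step_arm:
  moves:
    - {"xyz":[0,0,15],"rot":[0,0,0]}
    - {"xyz":[0,0,15],"rot":[0,0,0]}
    - {"xyz":[0,0,10],"rot":[0,0,0]}
    - {"xyz":[0,0,0],"rot":[0,0,0]}
    - {"xyz":[0,0,0],"rot":[0,0,0]}
    - {"xyz":[0,0,0],"rot":[0,0,0]}

```text
time_s: 14.05
tool_pos: [444.6, 1.5, 177.2]
tcp_rot: [[0.933, 0.36, 0.001], [0.36, -0.933, -0.0], [0.001, 0.001, -1.0]]
contact_force: [0.1, 1.1, -0.6]
grip_width: 15.9
```

```bash
cat > chk.py <<'E'
from f3 import *
import sys
s=status.state(); t=s['tool_pos']; print(s['time_s'],t,s['contact_force'],s['grip_width'],s['tcp_rot'].round(4).tolist())
th=np.arctan2(s['tcp_rot'][1,0],s['tcp_rot'][0,0])
S2={'scene':snap('scene','scene_%s.png'%sys.argv[1]),'top':snap('top','top_%s.png'%sys.argv[1])}
p=np.load('pose.npy'); o={'scene':p[5:7],'top':p[7:9]}
d=np.array([528.3-90*np.cos(th)+.3,33.1-90*np.sin(th)-.6,164.1])-t; print('delta tool',s['tcp_rot'].T@d)
out=[]
M={k:P+[0,0,t[2]-26.6] for k,P in lp(t[0]-.3,t[1]+.6,th).items()}
M2=model(*p[:3],143.5,0)
for c,(x0,y0,w,hh) in {'scene':(235,130,60,80),'top':(232,195,60,80)}.items():
    im=cv2.resize(cv2.convertScaleAbs(S2[c]['image'][y0:y0+hh,x0:x0+w],alpha=1.5),None,fx=6.6,fy=6.6,interpolation=cv2.INTER_NEAREST)
    if len(sys.argv)<3:
      for D,col in((M,(0,255,0)),(M2,(255,255,0))):
       for k,P in D.items():
        q=(proj(S2[c],P)+o[c]-[x0,y0]+.5)*6.6; cv2.polylines(im,[q.round().astype(int)],False,col,1)
    out.append(im)
cv2.imwrite('pics/h%s.png'%sys.argv[1],np.hstack(out))
E
python3 chk.py a
```

```text
14.05 [444.58654905   1.45359747 177.15685062] [ 0.05184134  1.07109156 -0.6358223 ] 15.92694378172781 [[0.9331, 0.3595, 0.0011], [0.3596, -0.9331, -0.0003], [0.0009, 0.0007, -1.0]]
delta tool [-0.4544663   1.22820734 13.05724529]
```

View pics/ha.png

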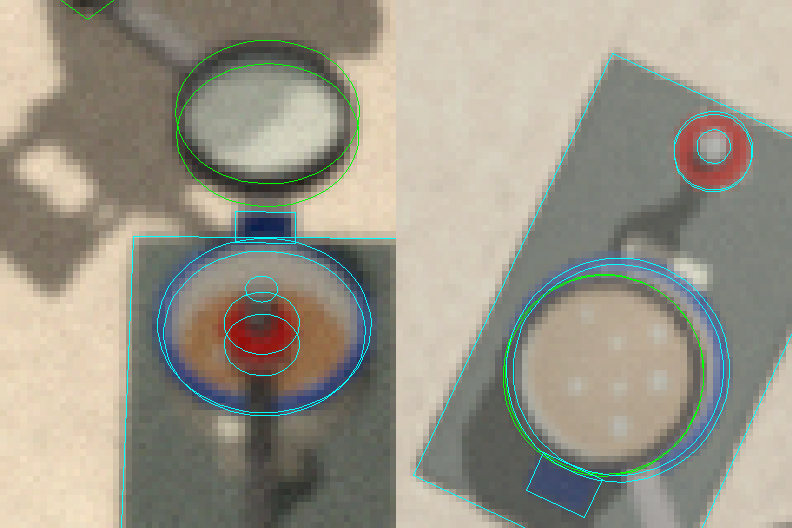

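```bash
python3 - <<'E'
from f3 import *
im=cv2.imread('pics/scene_a.png'); x0,y0=240,130
a=cv2.convertScaleAbs(cv2.resize(im[y0:y0+60,x0:x0+70],None,fx=10,fy=10,interpolation=cv2.INTER_NEAREST),alpha=1.6); cv2.imwrite('pics/zz.png',a)
print(im[130:165,275].sum(1)//3); print(im[145,255:295].sum(1)//3)
z=np.load('pics/scene.npz'); s1={k:z[k] for k in z.files}; s1['k1']=float(z['k1'])
t=[444.6,1.45,177.15]; th=.3678
for k,P in lp(t[0]-.3,t[1]+.6,th).items():
    q=proj(s1,P+[0,0,t[2]-26.6]); print(k,q.min(0),q.max(0))
E
```

```text
[ 78  76  76  73  73  66  46  39  55  69  84  95 103 102 101 105 103 107
 112 123 131 129 136 133 133 110  69  31  28  47  73  75  51  29  30]
[ 74  73  74  73  75  67  55  43  60  81  94  97 101  99 105 102 103 104
 101 103 105 107 109 118 129 131 132 132 126 117  97  71  60  94 122 135
 141 138 138 140]
r1 [261.15173056 134.54558302] [288.98016296 156.26885532]
r0 [261.27589652 138.05958276] [288.8539906  159.69689805]
g1 [238.67509122 102.12516007] [251.79398167 111.82475801]
g0 [240.33335433 121.86958232] [252.85621385 131.41927969]
```

View pics/zz.png

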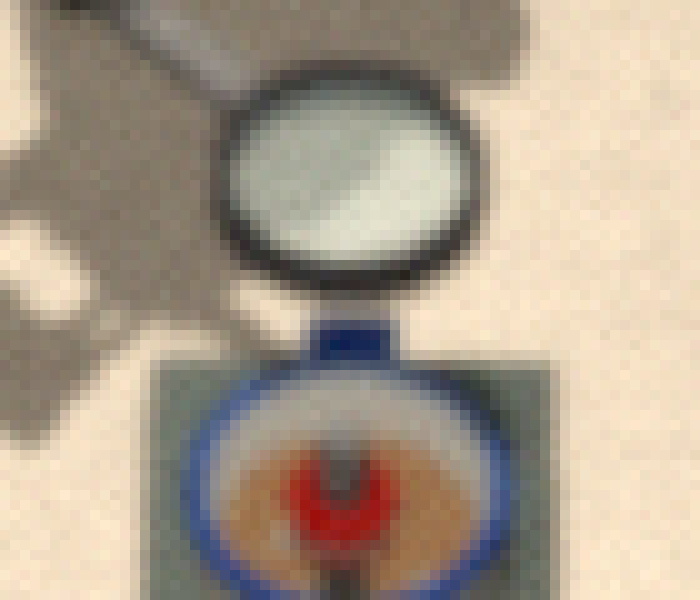

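```bash
cat > ring.py <<'E'
from f3 import *
from scipy.ndimage import map_coordinates, gaussian_filter1d
def load(fn,c):
    z=np.load(f'pics/{c}.npz'); s={k:z[k] for k in z.files}; s['k1']=float(z['k1']); s['image']=cv2.imread('pics/'+fn); return s
def ringfit(s,t,th,dbg=False,off=(-.3,.6)):
    g=s['image'].astype(float).mean(2)
    M=lp(t[0]+off[0],t[1]+off[1],th); P=np.vstack([M['r1'],M['r0']])+[0,0,t[2]-26.6]
    hull=cv2.convexHull(proj(s,P).astype(np.float32))[:,0]
    c0=hull.mean(0); c0=proj(s,P).mean(0)
    d=np.zeros(2)
    for it in range(4):
        A=[];b=[];rs_=[]
        for a in np.linspace(0,2*np.pi,72,endpoint=False):
            u=np.array([np.cos(a),np.sin(a)])
            # model radius
            lo,hi=2,60
            for _ in range(30):
                m=(lo+hi)/2
                if cv2.pointPolygonTest(hull.reshape(-1,1,2),tuple((c0+u*m).tolist()),False)>0: lo=m
                else: hi=m
            r=lo; rr=np.arange(r-3.5,r+3.5,.1); q=c0+d+rr[:,None]*u
            pr=gaussian_filter1d(map_coordinates(g,[q[:,1],q[:,0]],order=1),4)
            gr=np.gradient(pr); k=gr[10:-10].argmax()+10
            if gr[k]<.8: continue
            e=rr[k]-r
            A.append([u[0],u[1],1]);b.append(e)
        A=np.array(A);b=np.array(b)
        w=np.ones(len(b))
        for _ in range(10):
            x=np.linalg.lstsq(A*w[:,None],b*w,rcond=None)[0]; w=1/np.sqrt(1+((b-A@x)/.4)**2)
        d=d+x[:2]
    return d,x[2],len(b),np.median(abs(b-A@x))
if __name__=='__main__':
    T={'5':([515.52,-312.13,220.12],.3678),'a':([444.59,1.45,177.16],.3678),'3':([514.3,-311.1,26.6],.3678)}
    for c in('scene','top'):
        for k,fn in (('3',c+'3.png'),('5',c+'5.png'),('a',c+'_a.png')):
            s=load(fn,c); print(c,k,*ringfit(s,*T[k]))
    z=np.load('pose.npy');print(z[5:])
E
python3 ring.py
```

```text
scene 3 [-0.8787883   0.63671462] -0.34411527099787736 72 0.14559699716344002
scene 5 [-0.68261189  0.57746925] -0.3253253564618711 72 0.1746076185735494
scene a [-0.7682481   0.30984206] -0.3524599886507639 72 0.1526705255897507
top 3 [0.13202676 0.26255379] -0.05967072764723408 72 0.1476875703319487
top 5 [-0.45886336  0.62675927] -0.4137345846051578 72 0.089720701666656
top a [-0.43453587  0.28969497] 0.2497794821555454 45 0.15883754368961014
[-0.07479333  1.0266255  -0.09132769  0.37649279]
```

```bash
cat > f4.py <<'E'
exec(open('f2.py').read().split("f=least_squares")[0])
O=[-.77,.31,-.44,.40]
for name,wt in (('free',.5),('tight',6)):
    def res2(q): 
        p=q.copy(); r=res(p); r=r[:-4]
        r=np.delete(r,16)  # collar edge
        return np.r_[r,(p[5:]-O)*wt,(p[3]-144)*.01]
    f=least_squares(res2,[530,31,-.43,140,.4,0,0,0,0],loss='soft_l1'); print(name,f.x.round(3),f.fun.round(2).tolist())
np.save('pose2.npy',f.x)
from col import run
for c,d in (('scene',f.x),):
  for fn in('scene0.png','scene_a.png','scene3.png'):
    s=dict(S[c]); s['image']=cv2.imread('pics/'+fn)
    for dv in(-.3,0,.3):
      b=run(s,d,d[5:7]+[0,dv],np.arange(125,155,1.),sig=(1.0,1.2,1.4)); print(fn,dv,[(round(float(t[0]),1),float(t[1]),t[2]) for t in b[:3]])
E
python3 f4.py
```

```text
free [ 5.28926e+02  3.34260e+01 -4.33000e-01  1.44000e+02  3.27000e-01
 -3.29000e-01  9.31000e-01 -3.80000e-02  7.58000e-01] [0.67, -0.18, -0.09, -0.24, -0.85, -0.55, 0.15, -0.81, -0.41, -0.33, 0.78, 0.05, -0.49, 1.69, -1.64, -0.16, 0.11, 0.02, 0.14, -0.04, 0.83, 0.53, -0.35, 0.22, 0.31, 0.2, 0.18, 0.0]
tight [ 5.29327e+02  3.30450e+01 -4.34000e-01  1.44000e+02  2.97000e-01
 -6.88000e-01  3.58000e-01 -3.90000e-01  4.65000e-01] [0.22, -0.55, -0.56, -0.63, -1.27, -0.97, -0.26, -1.21, -0.57, -0.79, 0.6, -0.39, -0.69, 1.23, -1.84, -0.64, -0.26, -0.12, -0.35, -0.89, 0.62, -0.1, -0.67, 0.49, 0.29, 0.3, 0.39, 0.0]
scene0.png -0.3 [(57.6, 142.0, 1.4), (57.6, 143.0, 1.4), (58.0, 141.0, 1.4)]
scene0.png 0 [(57.7, 143.0, 1.4), (58.1, 144.0, 1.4), (58.2, 142.0, 1.4)]
scene0.png 0.3 [(58.1, 144.0, 1.4), (58.1, 145.0, 1.4), (58.4, 143.0, 1.4)]
scene_a.png -0.3 [(97.7, 142.0, 1.4), (98.3, 143.0, 1.4), (98.4, 141.0, 1.4)]
scene_a.png 0 [(98.4, 143.0, 1.4), (98.7, 144.0, 1.4), (98.7, 142.0, 1.4)]
scene_a.png 0.3 [(98.4, 144.0, 1.4), (98.8, 145.0, 1.4), (99.4, 143.0, 1.4)]
scene3.png -0.3 [(79.0, 142.0, 1.4), (79.3, 141.0, 1.4), (79.6, 143.0, 1.4)]
scene3.png 0 [(79.3, 143.0, 1.4), (79.4, 142.0, 1.4), (79.9, 144.0, 1.4)]
scene3.png 0.3 [(79.3, 144.0, 1.4), (79.7, 143.0, 1.4), (79.7, 145.0, 1.4)]
```

>>> step_arm:
  moves:
    - {"xyz":[0.4,1.6,8],"rot":[0,0,0]}
    - {"xyz":[0,0,5.5],"rot":[0,0,0]}
    - {"xyz":[0,0,0],"rot":[0,0,0]}
    - {"xyz":[0,0,0],"rot":[0,0,0]}
    - {"xyz":[0,0,0],"rot":[0,0,0]}
    - {"xyz":[0,0,0],"rot":[0,0,0]}
    - {"xyz":[0,0,0],"rot":[0,0,0]}
    - {"xyz":[0,0,0],"rot":[0,0,0]}

```text
time_s: 15.15
tool_pos: [445.1, 0.2, 163.2]
tcp_rot: [[0.933, 0.36, 0.0], [0.36, -0.933, -0.0], [0.0, 0.0, -1.0]]
contact_force: [-0.3, 0.4, -0.3]
grip_width: 15.6
```

```bash
sed -i "s/pose.npy/pose2.npy/; s/528.3-90/529.2-90/; s/33.1-90/33.0-90/; s/164.1/163.6/; s/p\[:3\],143.5/p[:3],143/" chk.py; python3 chk.py b; python3 - <<'E'
from ring import *
t=status.state()['tool_pos']
for c in('scene','top'): print(c,ringfit(load(c+'_b.png',c),t,.3678))
p=np.load('pose2.npy')
from col import run
s=load('scene_b.png','scene'); b=run(s,p,p[5:7],np.arange(125,155,1.),sig=(1.0,1.2,1.4)); print([(round(float(q[0]),1),float(q[1]),q[2]) for q in b[:3]])
E
```

```text
15.15 [4.45106796e+02 2.28422233e-01 1.63197306e+02] [-0.26514546  0.43445825 -0.32970679] 15.632757137066429 [[0.9331, 0.3595, 0.0001], [0.3595, -0.9331, -0.0], [0.0001, 0.0, -1.0]]
delta tool [ 0.31679941  0.32119405 -0.40266506]
scene (array([-0.79856012,  0.62809721]), np.float64(-0.3439507860545641), 72, np.float64(0.25037304617479106))
top (array([-0.69431298,  0.33727214]), np.float64(0.410766772464769), 39, np.float64(0.18060875759816897))
[(98.7, 143.0, 1.4), (98.9, 144.0, 1.4), (99.2, 142.0, 1.4)]
```

View pics/hb.png

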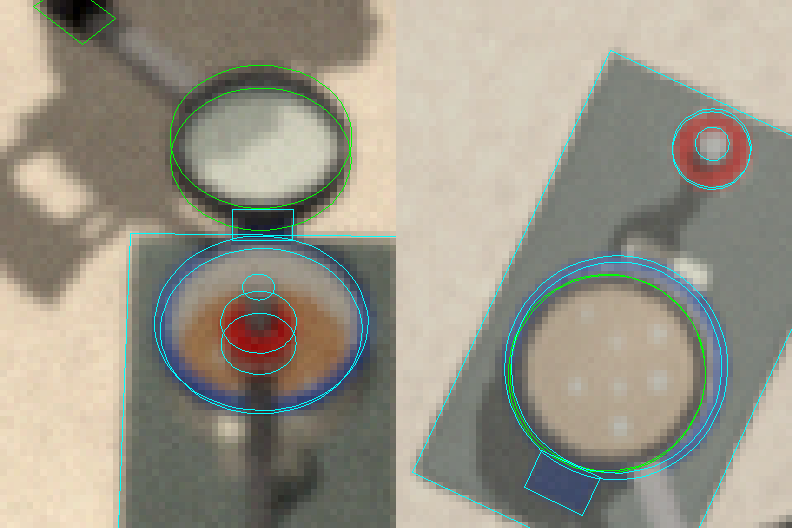

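>>> step_arm:
  moves:
    - {"xyz":[0.3,0.3,-0.5],"rot":[0,0,0]}
    - {"xyz":[0,0,0],"rot":[0,0,0]}
    - {"xyz":[0,0,0],"rot":[0,0,0]}
    - {"xyz":[0,0,0],"rot":[0,0,0]}
    - {"xyz":[0,0,0],"rot":[0,0,0]}
    - {"xyz":[0,0,0],"rot":[0,0,0]}
    - {"xyz":[0,0,0],"rot":[0,0,0]}
    - {"xyz":[0,0,0],"rot":[0,0,0]}

```text
time_s: 16.25
tool_pos: [445.5, 0.1, 163.7]
tcp_rot: [[0.933, 0.36, -0.0], [0.36, -0.933, -0.0], [-0.0, -0.0, -1.0]]
contact_force: [0.2, -0.0, -0.8]
grip_width: 15.7
```

```bash
python3 - <<'E'
from h import *
s=status.state(); print(s['time_s'],s['tool_pos'],s['contact_force'],abs(s['joint_velocities']).max(),s['grip_width'])
print(ticket.job_done())
E
```

```text
16.25 [4.45497332e+02 6.00144663e-02 1.63657156e+02] [ 0.17806587 -0.04604799 -0.79397952] 0.001023242220527215 15.653600251632621
the job is handed in; nothing more can be done
None
```

I pressed the lid shut first, then picked up the loupe by its grip. It was handed in at 16.3 s while still held over the dish; no verdict came back.

- **Lid:** it met its hard stop with the tool tip at 42.8 mm and 13 N. Afterwards both pictures matched a lid at angle 0.
- **Grip:** the loupe is held with a 45 N squeeze at an opening of 15.7 mm. The tool points straight down and the arm was at rest. The only outside force was about 0.8 N, roughly the loupe's weight.
- **Lens:** it sits at about 143 mm, against a collar line that I measured at 143 to 144 mm. Horizontally I put it within about 1 to 2 mm of the dish's centre, well clear of the dish and the post.
- **Disagreement:** the two cameras differed by about 4 mm on the stand's position. I corrected both using the lens ring seen at known arm positions, which leaves roughly 1.5 mm of doubt in the collar height and the centring. My first fit, from the collar's lower edge, gave about 153 mm. I rejected it because that is above the stated range and the edge was in shade.
- **Not touched:** the arm's path stayed clear of the collar, rack, jar and pipette. I did not compare before and after pictures of the rack, jar or pipette.
- **Refused calls:** my first three move calls were rejected for a format error, and nothing moved.

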